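# Gather the sample discs in the marked corner of the tote

### The job

Lift the grey cover plate off the white parts tote and lay it flat on the green mat, without dropping it. Then pick up the tote and tilt it towards its orange-marked corner until all four brass discs have slid together into that corner, and finish while still holding it in the gripper, tilted and still and well clear of the bench, with the discs gathered there. Spill no disc and leave the other things on the bench where they are.

Things in the scene. Friction and masses are not known exactly. Their poses are not given: they have to be found in the camera images.
- tote: White open-topped plastic parts tote, outside 140 (x) x 110 (y) x 45 mm high, walls and floor 5 mm, about 0.2 kg, standing on the bench; origin at the centre of its underside, z up. An upright tab is fixed outside its -x end wall. Its +x, -y corner is marked orange outside and on the inside floor. Ears at the middle of the long sides reach to y = +-70 mm, flush with the rim.
- tote_tab (a point): A good place to grip the tote's upright white tab (10 mm thick in x, 50 mm wide in y, top 91 mm above the tote's underside): in its mid-plane, 20 mm below its top, at (-75.5, 0, 71) mm in the tote's frame, same axes. With the cover off, pinch it across its thickness (along x), one finger above the tote's mouth.
- tote_corner (a point): The orange-marked corner: where the inside floor meets the inner faces of the +x and -y walls, at (65, -50, 5) mm in the tote's frame, same axes.
- cover: Loose grey plastic plate, 136 (x) x 142 (y) x 6 mm, about 0.14 kg; origin at the centre of its underside. It starts on the tote's rim, aligned with the tote, its two 8 mm holes over steel pins on the tote's ears (6 mm thick, at x = 0, y = +-62 mm, tips 12 mm above the rim), and lifts straight off. A black grip bar stands on its middle.
- cover_grip (a point): A good place to grip the cover's black bar (56 mm long in x, 12 mm thick in y, top 43 mm above the plate's underside): its middle, 30 mm above the plate's underside, 24 mm above its top face. Pinch it across its thickness (along y). Same axes as the cover.
- mat: Flat green mat fixed to the bench, 200 (x) x 190 (y) x 4 mm thick; origin at the centre of its underside. It lies on the other side (left or right) of the bench from the tote.
- disc0: One of four loose brass discs in the tote, 16 mm across, 8 mm thick, 14 g, lying flat, hidden under the cover at first; origin at the centre of its underside. They slide easily (friction about 0.16 to 0.24): from about 15 degrees of tilt on the open floor, but along a wall into the corner they need some 30 to 35 degrees when the tote is tipped along its diagonal.
- disc1: Another of the four brass discs, like disc0.
- disc2: Another of the four brass discs, like disc0.
- disc3: Another of the four brass discs, like disc0.
- bottle: Bystander: capped amber bottle, 60 mm across, 130 mm tall, upright; leave it where it is.
- jar: Bystander: small glass jar with a white cap, 44 mm across, 55 mm tall, upright; stands between the tote and the mat; leave it where it is.
- screwdriver: Bystander: screwdriver, 160 mm long, lying on the bench; origin under its middle; leave it where it is.
- carton: Bystander: white carton, 90 x 130 x 60 mm; leave it where it is.
- beaker: Bystander: white plastic cup-shaped beaker, 70 mm across, 85 mm tall, upright; leave it where it is.
- wrench: Bystander: small wrench, 150 mm long, lying on the bench; leave it where it is.
There are look-alikes about, which are no part of the job. What is shaped like the cover but pink or turquoise is not meant.

How it is judged:
On the way, in this order (a step that is already met when the one before it is completed fails the run):
1. the cover is lifted clear of the tote's pins (z of cover in the frame of tote above 0.065 m), for 0.1 s.
2. the cover lies flat on the mat, let go (horizontal distance between cover and mat below 0.06 m and height (world z) of cover below 0.012 m and angle between cover's own z axis and vertical below 0.06 rad and contact force between the fingers and cover below 0.1 N and linear speed of cover below 0.03 m/s), for 0.2 s.
3. the tote is lifted clear of the bench in the gripper (height (world z) of tote_corner above 0.03 m and contact force between the fingers and tote above 1 N), for 0.2 s.
At the end, for the whole second after the job is handed in: Tote held still in the gripper, touching nothing else, marked corner over 30 mm above the bench, tilted 15 to 60 degrees; all four discs at rest within 65 mm of that inside corner; cover flat and released on the mat, centres within 60 mm (all of step 2 and all of step 3 and contact force between tote and cover below 0.1 N and contact force between tote and mat below 0.1 N and contact force between tote and bottle below 0.1 N and contact force between tote and jar below 0.1 N and contact force between tote and screwdriver below 0.1 N and contact force between tote and carton below 0.1 N and contact force between tote and beaker below 0.1 N and contact force between tote and wrench below 0.1 N and distance between each of disc0, disc1, disc2, disc3 and tote_corner below 0.065 m and angle between tote's own z axis and vertical between 0.26 and 1.05 rad and linear speed of tote below 0.03 m/s and angular speed of tote below 0.5 rad/s and linear speed of each of disc0, disc1, disc2, disc3 below 0.05 m/s); the arm keeps its last pose, push and grip.
It fails at once if a disc left the tote (distance between any of disc0, disc1, disc2, disc3 and tote above 0.11 m).
It fails at once if the cover was let go in the air, more than 30 mm above the mat (contact force between the fingers and cover below 0.02 N and height (world z) of cover above 0.036 m and horizontal distance between cover and tote above 0.1 m).
It fails at once if a bystander was shifted by more than 30 mm or tipped over (distance of any of bottle, jar, screwdriver, carton, beaker, wrench from where it was at the start of the episode above 0.03 m or angle between any of bottle, jar, carton, beaker's own z axis and vertical above 0.5 rad).
It also fails if it takes over 61 s, if anything falls off the work surface, if the arm or the gripper's body presses on something with over 40 N, if the wrist force passes 120 N, or if a joint passes its speed limit or range.

### The arm

A 7-joint arm with a two-finger parallel gripper is mounted at the origin on the work surface. World frame = base frame: x ahead of the robot, y to its left, z up, the work surface at z = 0. Lengths are in m, angles in rad, forces in N, time in s.
With the tool pointing down it reaches from about 0.35 to 0.9 m from the base axis. Payload 19.9 kg.
Tool frame: the origin (TCP) lies at the centre of the arm's flange, where the gripper is bolted on; the fingertips stand 173 mm ahead of it and the grasp point (between the pads) lies 155 mm ahead of it; z points along the fingers, y is the direction in which the jaws open and shut (so a half turn about z gives the same grasp; the last joint's range is limited). The gripper opens to 85 mm and grips with 20 to 120 N. Pads are 22 mm wide; open, the fingers measure 114 mm over their backs; the gripper's body (76 mm by 85 mm) begins 54 mm behind the grasp point. The pads swing forward as they close: fully open they stand 13 mm farther back than shut.
Start: joints at [1.175, 0.417, -0.01, 1.614, 0.005, 1.111, -0.053], TCP at [0.217, -0.586, 0.405] pointing down, gripper open.
Joint ranges: [-2.81, 2.81], [-0.39, 2.02], [-1.27, 1.25], [0.06, 2.57], [-1.19, 4.33], [0.19, 2], [-2.82, 2.82]. Speed limits (rad/s): [1.89, 1.89, 2.39, 2.39, 3.01, 3.01, 3.01].

### API

Orientations are given as a unit quaternion [x, y, z, w].
In Python, from bench import manip gives the robot as it stands.
- The arm moves only by the tool carry_out, never from a script. Its arguments are lists of equal length, an entry for each row: "translation": the shift along the tool's x, y, z in cm, a list of three; "spin": the turn about the tool's z in degrees; "fingers": the finger opening in cm, from 0 to 8.54. A call has 1 to 20 rows; each row shifts and turns the commanded pose from where the row before left it, along the tool's axes as they then stand; what a row does not reach is not made up. A row lasts 1/10 s, in which the tool goes at most 50 mm and 8.59 degrees, less where a joint would pass 70% of its speed; a pose out of reach is approached as far as the arm can. A call with a gripper value outside its range is refused whole. The fingers move at their own pace and stop on an object; the grip force is fixed at half the most. Time passes only in rows, so rows that do not move let the fingers close. It gives the time, the measured TCP pose, the force and the opening at its end, in the units of the state.
- manip.get_obs(): the state, without advancing time (a new reading comes with each control period).
- manip.capture(name): name is "scene" or "top"; returns a dict with "color" (480x640x3 uint8, red, green, blue), "z_map" (480x640 float32, m along the optical axis (not along the pixel's ray), 0 where there is no reading), "K" (3x3 intrinsics, pixels), "D" ([k1, k2, p1, p2, k3] as OpenCV has them; the pictures are not rectified), "origin" and "rotation" of the camera in the world. Camera axes: x right, y up, looking along -z (the intrinsics and any distortion apply to the point x, -y, -z); pixel columns grow to the right and rows downward; lengths in m; the calibration is good to about 2 mm. A picture is of the moment at which its call begins.
- manip.close_job(): hands the job in, once; it reports no verdict.
The state is a dict: "clock": time; "joints": joint angles; "dq": joint speeds; "tau": joint torques, N m; "tool_pos": TCP position; "tcp_rot": TCP orientation; "wrist_force": force on the tool from outside, world axes, zero at the start; "torque": the same for the moment, N m; "opening": opening from 0.0 (shut) to 1.0 (fully open).
Only numpy, scipy, OpenCV 4.12 (cv2) and the standard library are available. Lean on these libraries where they do the work, as an engineer would, in place of code of your own. Each camera call takes 0.05 s, during which the arm holds its last target.

## Working session

There is one attempt and no reset: what is moved stays moved. The work goes in short steps, Python scripts to look and compute and a tool call to move; the robot and the scene stay as the last step left them, time stands still between calls to the robot, and variables do not carry over. Pictures are saved under pics/ and viewed, and the job is handed in when it is done.

Besides the shell and the picture viewer there is one more tool, called as name(argument=value, ...), one argument or row to a line, values as JSON. carry_out: Moves the arm, as the interface text tells. Its arguments: {"type":"object","properties":{"translation":{"type":"array","items":{"type":"array","items":{"type":"number"}}},"spin":{"type":"array","items":{"type":"number"}},"fingers":{"type":"array","items":{"type":"number"}}},"required":["translation","spin","fingers"]}

```bash
mkdir -p pics; ls
python3 - <<'E'
from bench import manip
import cv2,numpy as np
print(manip.get_obs())
for n in("scene","top"):
    c=manip.capture(n); cv2.imwrite(f"pics/{n}0.png",c["color"][:,:,::-1]); np.savez(f"{n}0.npz",**c)
    print(n,c["K"],c["D"],c["origin"],c["rotation"])
E
```

```text
pics
{'clock': 0.0, 'joints': array([ 1.17449037,  0.4179672 , -0.01028514,  1.61416773,  0.00470831,
        1.11070643, -0.05303231]), 'dq': array([-0.00011417,  0.00106894, -0.00011071,  0.0009188 ,  0.00036834,
        0.0010356 ,  0.00011831]), 'tau': array([ 1.33095472e-05, -8.64453220e+01,  6.79052286e-01, -4.34901702e+01,
        1.91504188e-02,  7.44995254e-03, -8.05292780e-05]), 'tool_pos': array([ 0.21707856, -0.58594651,  0.40406717]), 'tcp_rot': array([ 9.84308374e-01,  1.76455801e-01, -1.60022269e-04, -5.91458000e-04]), 'wrist_force': array([-0.03926426, -0.5514826 ,  0.85813442]), 'torque': array([-0.01703423, -0.04510903, -0.01291933]), 'opening': 1.0030280687983772}
scene [[515.69778969   0.         307.59945169]
 [  0.         515.69778969 244.21870564]
 [  0.           0.           1.        ]] [-0.05387942  0.          0.          0.          0.        ] [1.22486739 0.21256767 1.12028013] [0.17462353 0.24053747 0.76323438 0.57369123]
top [[575.77873373   0.         321.22760125]
 [  0.         575.77873373 237.41092327]
 [  0.           0.           1.        ]] [-0.10749605  0.          0.          0.          0.        ] [ 0.29665493 -0.01745517  1.34295258] [ 0.05766824 -0.06332203 -0.69532452  0.71357446]
```

View pics/scene0.png

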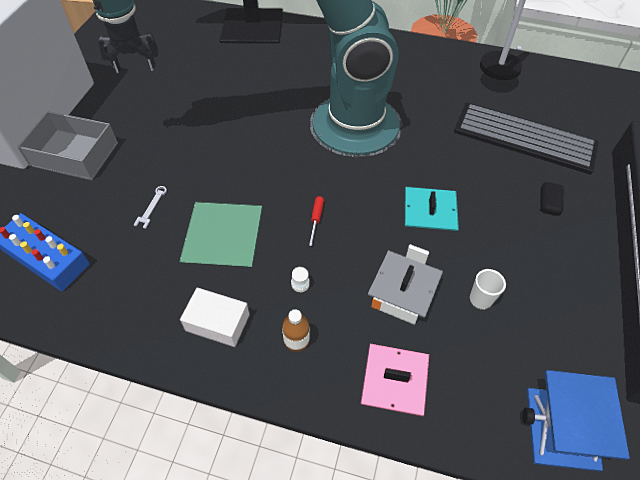

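View pics/top0.png

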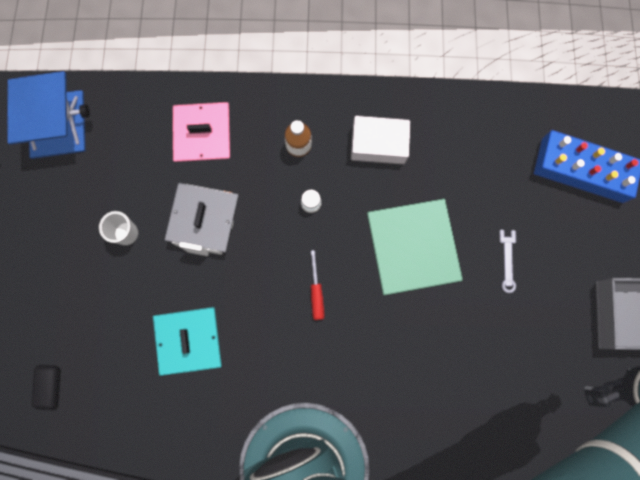

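```bash
cat > h.py <<'E'
import cv2,numpy as np
from scipy.spatial.transform import Rotation as R
def cloud(c):
    v,u=np.mgrid[0:480,0:640]
    p=cv2.undistortPoints(np.stack([u,v],-1).reshape(-1,1,2).astype(float),c["K"],c["D"]).reshape(480,640,2)
    z=c["z_map"]
    P=np.stack([p[...,0]*z,-p[...,1]*z,-z],-1)
    q=c["rotation"]; M=R.from_quat(q).as_matrix() if q.size==4 else q
    W=P@M.T+c["origin"]; W[z==0]=np.nan
    return W
def rect(pts):
    r=cv2.minAreaRect((pts[:,:2]*1000).astype(np.float32)); return r
E
python3 - <<'E'
from h import *
for n in("top","scene"):
    c=dict(np.load(f"{n}0.npz")); W=cloud(c); col=c["color"]; hsv=cv2.cvtColor(col,cv2.COLOR_RGB2HSV)
    print(n,"bench z",np.nanmedian(W[...,2][(np.abs(W[...,0]-0.5)<.3)&(np.abs(W[...,1])<.4)]))
    x,y,z=W[...,0],W[...,1],W[...,2]
    reg=(x>.3)&(x<.8)&(np.abs(y)<.5)
    m=reg&(hsv[...,0]>60)&(hsv[...,0]<85)&(hsv[...,1]>60)&(z<.02)
    m=cv2.morphologyEx(m.astype(np.uint8),cv2.MORPH_OPEN,np.ones((3,3)))>0
    print("mat",m.sum(),rect(W[m]),np.median(z[m]))
    g=reg&(z>.042)&(z<.06)&(hsv[...,1]<60)&(y>.05)
    g=cv2.morphologyEx(g.astype(np.uint8),cv2.MORPH_OPEN,np.ones((3,3)))
    k,l,s,ce=cv2.connectedComponentsWithStats(g); i=1+s[1:,4].argmax(); mm=l==i
    print("cover",s[i],rect(W[mm]),np.median(z[mm]),W[mm].mean(0))
    b=reg&(z>.075)&(z<.12)&(y>.05)
    k,l,s,ce=cv2.connectedComponentsWithStats(b.astype(np.uint8))
    for i in range(1,k):
        if s[i,4]>15: print("tall",s[i],rect(W[l==i]),np.percentile(z[l==i],[5,50,95]),np.median(col[l==i],0))
E
```

```text
top bench z 0.0007245081257254427
mat 0 ((0.0, 0.0), (0.0, 0.0), 0.0) nan
cover [ 166  184   72   68 3365] ((561.558837890625, 251.69737243652344), (143.40081787109375, 141.26084899902344), 80.06995391845703) 0.05098227737227967 [0.56030736 0.25063311 0.0508927 ]
tall [285 124   7  21  94] ((755.7866821289062, 57.44624710083008), (48.43049240112305, 14.760555267333984), 0.07869003713130951) [0.07889299 0.08786785 0.09915655] [130.  86.  53.]
tall [193 202  11  25 159] ((560.535400390625, 252.80377197265625), (14.045339584350586, 56.0907096862793), 79.08153533935547) [0.07930595 0.0867982  0.09116958] [65. 63. 67.]
tall [ 99 211  32  32 241] ((526.95703125, 441.95001220703125), (70.88883209228516, 68.51715850830078), 50.184898376464844) [0.07613069 0.08370743 0.0880599 ] [219. 216. 216.]
tall [180 242  23   9 115] ((486.36297607421875, 263.9244384765625), (48.949501037597656, 10.502153396606445), 78.81782531738281) [0.0799099  0.08981382 0.09492377] [242. 241. 241.]
scene bench z 0.0003303507136678263
mat 4308 ((513.3087158203125, -247.50369262695312), (208.95217895507812, 193.0488128
[... 167 characters left out ...]
 80.04634857177734) 0.05022766032919068 [0.56457682 0.2530943  0.0502211 ]
tall [408 245  21  13 139] ((488.14715576171875, 265.10589599609375), (49.781925201416016, 14.04995346069336), 80.7406997680664) [0.07658038 0.08741081 0.09302215] [218. 220. 218.]
tall [401 265  13  23 125] ((561.8135986328125, 252.68678283691406), (12.229796409606934, 58.988075256347656), 80.7674331665039) [0.07787266 0.08648379 0.08984768] [41. 41. 44.]
tall [475 270  30  27 245] ((527.1725463867188, 440.4837951660156), (69.29801177978516, 66.7826919555664), 3.2698071002960205) [0.07559656 0.08291651 0.08763831] [229. 231. 230.]
tall [298 317  11  23 145] ((758.4823608398438, 57.991207122802734), (49.21940994262695, 15.702229499816895), 0.26494908332824707) [0.07645108 0.08719374 0.09885528] [140.  93.  54.]
  return _methods._mean(a, axis=axis, dtype=dtype,
  ret = ret.dtype.type(ret / rcount)
```

carry_out(
  translation=[
    [1.5,-1.6,0],
    [2.7,-2.9,0],
    [2.7,-2.9,0],
    [2.7,-2.9,0],
    [2.7,-2.9,0],
    [2.7,-2.9,0],
    [2.7,-2.9,0],
    [2.7,-2.9,0],
    [2.7,-2.9,0],
    [2.7,-2.9,0],
    [2.7,-2.9,0],
    [2.7,-2.9,0],
    [2.7,-2.9,0],
    [2.7,-2.9,0],
    [2.7,-2.9,0],
    [2.7,-2.9,0],
    [2.7,-2.9,0],
    [2.7,-2.9,0],
    [2.7,-2.9,0],
    [2.7,-2.9,0],
  ],
  spin=[0,0,0,0,0,0,0,0,0,0,0,0,0,0,0,0,0,0,0,0],
  fingers=[8.5,8.5,8.5,8.5,8.5,8.5,8.5,8.5,8.5,8.5,8.5,8.5,8.5,8.5,8.5,8.5,8.5,8.5,8.5,8.5],
)

```text
clock: 2.1
tool_pos: [0.5156, 0.1305, 0.4045]
tcp_rot: [0.984, 0.176, -0.0, -0.0]
wrist_force: [0.3, -0.6, 0.7]
opening: 0.996
```

```bash
cat > st.py <<'E'
from bench import manip
from h import *
def st(goal=None,yaw=None):
    o=manip.get_obs(); M=R.from_quat(o["tcp_rot"]).as_matrix(); p=o["tool_pos"]
    print("t",round(o["clock"],2),"tcp",p.round(4),"x",M[:,0].round(3),"y",M[:,1].round(3),"z",M[:,2].round(3),"F",o["wrist_force"].round(1),"op",round(o["opening"],3)); print("q",o["joints"].round(3))
    print("xdir yaw",np.degrees(np.arctan2(M[1,0],M[0,0])))
    if goal is not None: print("delta tool cm",(M.T@(np.array(goal)-p)*100).round(2))
    if yaw is not None: print("spin needed",np.degrees(np.arctan2(M[1,0],M[0,0]))-yaw)
    return o,M
E
python3 - <<'E'
from st import *
st([.561,.2525,.231],-10)
c=dict(np.load("top0.npz")); W=cloud(c); hsv=cv2.cvtColor(c["color"],cv2.COLOR_RGB2HSV)
print(hsv[245,415],W[245,415])
m=(hsv[...,0]>60)&(hsv[...,0]<85)&(hsv[...,1]>60)&(W[...,0]>.3)&(W[...,0]<.8)&(W[...,1]<-.05)&(W[...,1]>-.45)
m=cv2.morphologyEx(m.astype(np.uint8),cv2.MORPH_OPEN,np.ones((3,3)))>0
print(rect(W[m]),W[m].mean(0))
for n in("jar",):
    for a in (W,):
        s=(W[...,2]>.04)&(np.abs(W[...,1])<.12)&(W[...,0]>.5)&(W[...,0]<.7); print(W[s].mean(0),s.sum())
E
```

```text
t 2.1 tcp [0.5156 0.1305 0.4045] x [ 0.938  0.347 -0.   ] y [ 0.347 -0.938 -0.   ] z [-0. -0. -1.] F [ 0.3 -0.6  0.7] op 0.996
q [ 0.173  0.298 -0.571  1.83   0.182  1.066 -1.683]
xdir yaw 20.3107668830781
delta tool cm [ 8.5  -9.86 17.35]
spin needed 30.3107668830781
[ 75  59 213] [ 0.51622242 -0.24754613  0.00365081]
((0.0, 0.0), (0.0, 0.0), 0.0) [nan nan nan]
[0.60933651 0.00105111 0.05404662] 246<stdin>:7: RuntimeWarning: Mean of empty slice.
  ret = um.true_divide(
```

carry_out(
  translation=[
    [2.1,-2.5,0],
    [2.1,-2.5,0],
    [2.1,-2.4,0],
    [2.2,-2.4,0],
    [0,0,1.5],
    [0,0,2],
    [0,0,2],
    [0,0,2],
    [0,0,2],
    [0,0,1.5],
    [0,0,0],
  ],
  spin=[0,0,0,0,5,5,5,5,5,5.3,0],
  fingers=[8.5,8.5,8.5,8.5,8.5,8.5,8.5,8.5,8.5,8.5,8.5],
)

```text
clock: 3.2
tool_pos: [0.5603, 0.2502, 0.2926]
tcp_rot: [0.996, -0.088, -0.002, 0.001]
wrist_force: [0.0, -0.4, -0.4]
opening: 0.996
```

Run:
```python
from st import *
st([.561,.2525,.231],-10)
for n in("scene","top"):
    c=manip.capture(n); cv2.imwrite(f"pics/{n}1.png",c["color"][:,:,::-1])
```

```text
t 3.2 tcp [0.5603 0.2502 0.2926] x [ 0.985 -0.175 -0.003] y [-0.175 -0.985  0.002] z [-0.003 -0.001 -1.   ] F [ 0.  -0.4 -0.4] op 0.996
q [-0.152  0.557 -0.426  1.724  0.277  0.924 -2.436]
xdir yaw -10.061234020971083
delta tool cm [ 0.04 -0.25  6.16]
spin needed -0.061234020971083325
```

View pics/scene1.png

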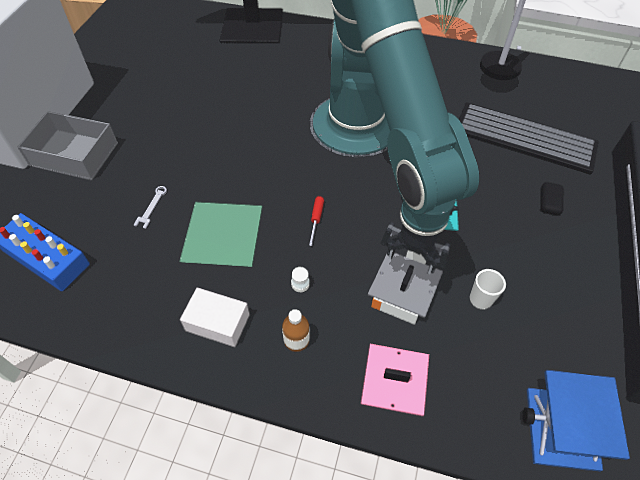

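carry_out(
  translation=[
    [0,-0.2,1.5],
    [0,0,1.5],
    [0,0,1.5],
    [0,0,1.2],
    [0,0,0.4],
    [0,0,0],
    [0,0,0],
  ],
  spin=[0,0,0,0,0,0,0],
  fingers=[8.5,8.5,8.5,8.5,8.5,8.5,8.5],
)

```text
clock: 4.0
tool_pos: [0.5614, 0.2526, 0.234]
tcp_rot: [0.996, -0.087, 0.0, -0.0]
wrist_force: [-0.2, 0.2, 0.6]
opening: 1.001
```

Run:
```python
from st import *
st([.561,.2525,.231],-10)
for n in("scene",):
    c=manip.capture(n); cv2.imwrite(f"pics/{n}2.png",cv2.resize(c["color"][180:360,300:540,::-1],None,fx=3,fy=3))
```

```text
t 4.0 tcp [0.5614 0.2526 0.234 ] x [ 0.985 -0.173  0.   ] y [-0.173 -0.985 -0.   ] z [ 0.  0. -1.] F [-0.2  0.2  0.6] op 1.001
q [-0.177  0.637 -0.397  1.748  0.32   0.82  -2.47 ]
xdir yaw -9.961431984130915
delta tool cm [-0.04  0.02  0.3 ]
spin needed 0.038568015869085315
```

View pics/scene2.png

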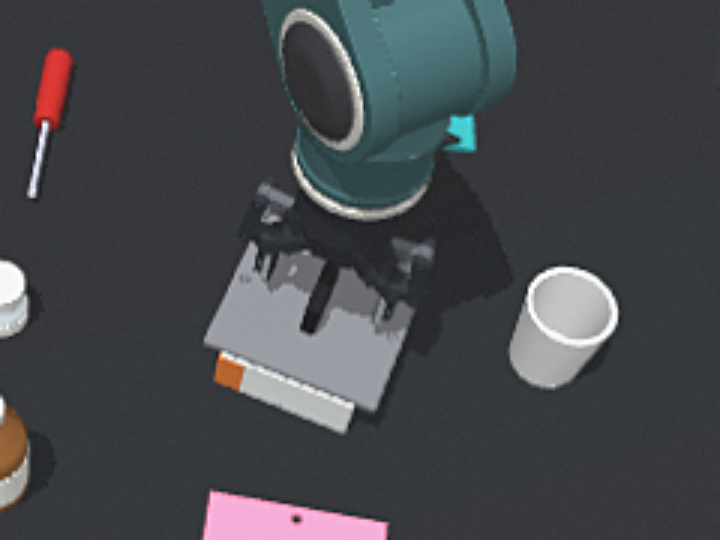

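carry_out(
  translation=[
    [0,0,0.2],
    [0,0,0],
    [0,0,0],
    [0,0,0],
    [0,0,0],
    [0,0,0],
    [0,0,0],
    [0,0,0],
    [0,0,0],
    [0,0,0],
    [0,0,0],
    [0,0,0],
  ],
  spin=[0,0,0,0,0,0,0,0,0,0,0,0],
  fingers=[8.5,0,0,0,0,0,0,0,0,0,0,0],
)

```text
clock: 5.25
tool_pos: [0.5613, 0.2526, 0.2319]
tcp_rot: [0.996, -0.087, 0.0, -0.0]
wrist_force: [-0.2, 0.5, 5.4]
opening: 0.13
```

Run:
```python
from st import *
st([.561,.2525,.231],-10)
```

```text
t 5.25 tcp [0.5613 0.2526 0.2319] x [ 0.985 -0.173  0.   ] y [-0.173 -0.985 -0.   ] z [ 0.  0. -1.] F [-0.2  0.5  5.4] op 0.13
q [-0.178  0.64  -0.396  1.749  0.322  0.817 -2.471]
xdir yaw -9.970334530165358
delta tool cm [-0.03  0.01  0.09]
spin needed 0.02966546983464191
```

carry_out(
  translation=[
    [0,0,-0.3],
    [0,0,-0.6],
    [0,0,-0.8],
    [0,0,-0.8],
    [0,0,-1],
    [0,0,-1.5],
    [0,0,-2],
    [0,0,-2],
    [0,0,-2],
    [0,0,-2],
    [0,0,-2],
    [0,0,-1],
    [0,0,0],
  ],
  spin=[0,0,0,0,0,0,0,0,0,0,0,0,0],
  fingers=[0,0,0,0,0,0,0,0,0,0,0,0,0],
)

```text
clock: 6.55
tool_pos: [0.5614, 0.2525, 0.3934]
tcp_rot: [0.996, -0.087, 0.001, -0.001]
wrist_force: [0.4, 0.1, -2.6]
opening: 0.13
```

Run:
```python
from st import *
st([.514,-.2475,.391],-10)
for n in("scene","top"):
    c=manip.capture(n); cv2.imwrite(f"pics/{n}3.png",c["color"][:,:,::-1]); np.savez(f"{n}3.npz",**c)
```

```text
t 6.55 tcp [0.5614 0.2525 0.3934] x [ 0.985 -0.173  0.002] y [-0.173 -0.985 -0.001] z [ 0.002  0.001 -1.   ] F [ 0.4  0.1 -2.6] op 0.13
q [-0.127  0.448 -0.46   1.639  0.218  1.104 -2.391]
xdir yaw -9.973938186783212
delta tool cm [ 4.   50.07  0.19]
spin needed 0.026061813216788465
```

View pics/scene3.png

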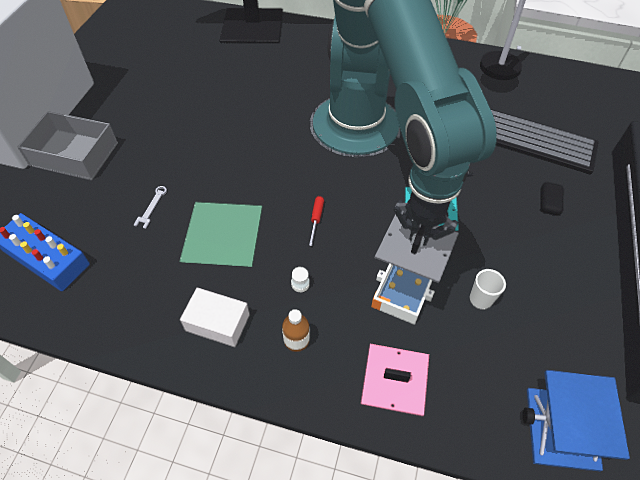

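carry_out(
  translation=[
    [0.1,1.5,0],
    [0.2,2.5,0],
    [0.3,3.5,0],
    [0.3,3.5,0],
    [0.3,3.5,0],
    [0.3,3.5,0],
    [0.3,3.5,0],
    [0.3,3.5,0],
    [0.3,3.5,0],
    [0.3,3.5,0],
    [0.3,3.5,0],
    [0.3,3.5,0],
    [0.3,3.5,0],
    [0.3,3.5,0],
    [0.2,2.5,0],
    [0.1,1.5,0],
    [0,0,0],
    [0,0,0],
  ],
  spin=[0,0,0,0,0,0,0,0,0,0,0,0,0,0,0,0,0,0],
  fingers=[0,0,0,0,0,0,0,0,0,0,0,0,0,0,0,0,0,0],
)

```text
clock: 8.45
tool_pos: [0.516, -0.2466, 0.3912]
tcp_rot: [0.996, -0.087, -0.0, -0.0]
wrist_force: [0.1, 0.0, -0.8]
opening: 0.127
```

Run:
```python
from st import *
st([.514,-.2475,.193],-10)
for n in("scene","top"):
    c=manip.capture(n); cv2.imwrite(f"pics/{n}4.png",c["color"][:,:,::-1]); np.savez(f"{n}4.npz",**c)
    W=cloud(c); col=c["color"].astype(int)
    # cover plate points + slope
    x,y,z=[W[...,i] for i in range(3)]
    s=(abs(x-.514)<.09)&(abs(y+.2475)<.09)&(z>.17)&(z<.235)
    A=np.c_[W[s][:,:2],np.ones(s.sum())]
    k=np.linalg.lstsq(A,z[s],rcond=None)[0]; print(n,s.sum(),np.percentile(z[s],[5,50,95]),k)
```

```text
t 8.45 tcp [ 0.516  -0.2466  0.3912] x [ 0.985 -0.173 -0.001] y [-0.173 -0.985 -0.001] z [-0.001  0.001 -1.   ] F [ 0.1  0.  -0.8] op 0.127
q [ 0.608  0.349 -0.268  1.756  0.104  1.051 -1.441]
xdir yaw -9.949970760246066
delta tool cm [-0.17  0.14 19.82]
spin needed 0.05002923975393436
scene 2200 [0.20633653 0.20978705 0.21387987] [-0.00595589 -0.00463135  0.21231469]
top 1570 [0.2065292  0.21019889 0.21374372] [-8.34595141e-05  3.25228410e-03  2.10805826e-01]
```

View pics/scene4.png

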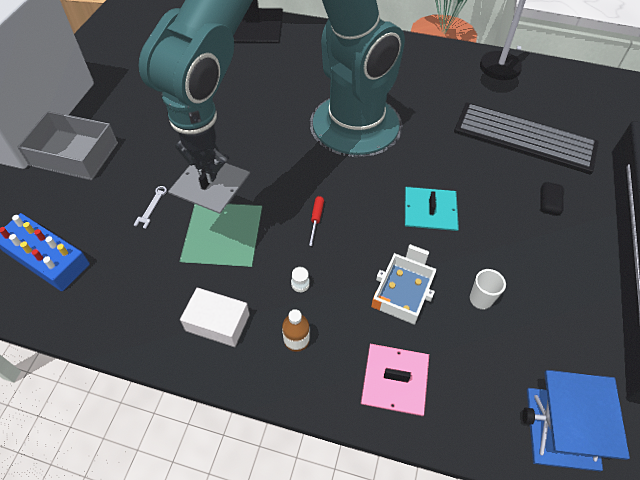

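View pics/top4.png

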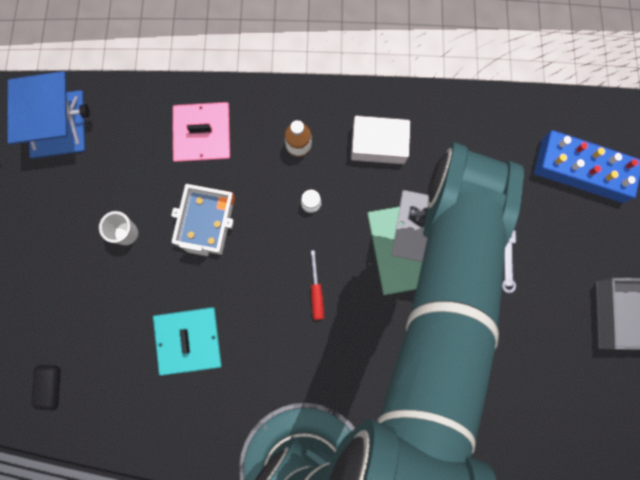

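carry_out(
  translation=[
    [-0.2,0.1,1],
    [0,0,2],
    [0,0,2.5],
    [0,0,2.5],
    [0,0,2.5],
    [0,0,2.5],
    [0,0,2],
    [0,0,1.5],
    [0,0,1],
    [0,0,1],
    [0,0,0.5],
    [0,0,0.3],
    [0,0,0],
    [0,0,0],
  ],
  spin=[0,0,0,0,0,0,0,0,0,0,0,0,0,0],
  fingers=[0,0,0,0,0,0,0,0,0,0,0,0,0,0],
)

```text
clock: 9.95
tool_pos: [0.5141, -0.248, 0.1991]
tcp_rot: [0.996, -0.087, 0.0, 0.0]
wrist_force: [-0.3, 0.0, -1.8]
opening: 0.131
```

Run:
```python
from st import *
st([.514,-.2475,.191],-10)
```

```text
t 9.95 tcp [ 0.5141 -0.248   0.1991] x [ 0.985 -0.173  0.001] y [-0.173 -0.985  0.   ] z [ 0.001 -0.    -1.   ] F [-0.3  0.  -1.8] op 0.131
q [ 0.565  0.606 -0.217  1.879  0.197  0.677 -1.513]
xdir yaw -9.97432810306134
delta tool cm [-0.02 -0.05  0.81]
spin needed 0.025671896938659344
```

carry_out(
  translation=[
    [0,0,0.3],
    [0,0,0.2],
    [0,0,0.15],
    [0,0,0],
  ],
  spin=[0,0,0,0],
  fingers=[0,0,0,0],
)

```text
clock: 10.35
tool_pos: [0.5138, -0.2479, 0.1919]
tcp_rot: [0.996, -0.087, -0.0, -0.0]
wrist_force: [-0.5, 0.1, -2.4]
opening: 0.13
```

carry_out(
  translation=[
    [0,0,0.1],
    [0,0,0],
    [0,0,0],
  ],
  spin=[0,0,0],
  fingers=[0,0,0],
)

```text
clock: 10.65
tool_pos: [0.5139, -0.2479, 0.1912]
tcp_rot: [0.996, -0.087, -0.0, -0.0]
wrist_force: [0.9, 0.3, -1.9]
opening: 0.133
```

carry_out(
  translation=[
    [0,0,0.1],
    [0,0,0],
    [0,0,0],
  ],
  spin=[0,0,0],
  fingers=[0,0,0],
)

```text
clock: 10.95
tool_pos: [0.514, -0.2479, 0.1908]
tcp_rot: [0.996, -0.087, 0.0, 0.0]
wrist_force: [-5.4, 2.0, 12.6]
opening: 0.133
```

carry_out(
  translation=[
    [0,0,0],
    [0,0,0],
    [0,0,0],
    [0,0,0],
    [0,0,0],
    [0,0,0],
    [0,0,0],
    [0,0,0],
    [0,0,0],
    [0,0,-1],
    [0,0,-2],
    [0,0,-3],
    [0,0,-3],
    [0,0,-3],
    [0,0,-3],
    [0,0,-3],
    [0,0,-2],
    [0,0,0],
  ],
  spin=[0,0,0,0,0,0,0,0,0,0,0,0,0,0,0,0,0,0],
  fingers=[8.5,8.5,8.5,8.5,8.5,8.5,8.5,8.5,8.5,8.5,8.5,8.5,8.5,8.5,8.5,8.5,8.5,8.5],
)

```text
clock: 12.75
tool_pos: [0.5142, -0.2479, 0.3939]
tcp_rot: [0.996, -0.087, 0.002, 0.001]
wrist_force: [0.8, 0.3, -0.4]
opening: 0.996
```

Run:
```python
from st import *
st([.487,.264,.391],-10)
for n in("scene","top"):
    c=manip.capture(n); cv2.imwrite(f"pics/{n}5.png",c["color"][:,:,::-1]); np.savez(f"{n}5.npz",**c)
    W=cloud(c); col=c["color"].astype(int)
    x,y,z=[W[...,i] for i in range(3)]
    white=(col.min(-1)>170)
    t=(abs(y-.26)<.09)&(x>.45)&(x<.51)&(z>.07)&(z<.11)
    print(n,"tab",t.sum(),rect(W[t]),W[t].mean(0),np.percentile(z[t],[5,50,95]))
    b=(abs(y-.25)<.1)&(abs(x-.565)<.12)&(z>.036)&(z<.06)
    print("rim",b.sum(),rect(W[b]),np.median(z[b]))
    p=(abs(y+.2475)<.12)&(abs(x-.514)<.12)&(z>.006)&(z<.018)&(np.ptp(col,axis=-1)<25)&(col.mean(-1)>80)
    print("cover",p.sum(),rect(W[p]),W[p].mean(0),np.percentile(z[p],[5,95]))
```

```text
t 12.75 tcp [ 0.5142 -0.2479  0.3939] x [ 0.985 -0.173  0.005] y [-0.173 -0.985  0.001] z [ 0.004 -0.002 -1.   ] F [ 0.8  0.3 -0.4] op 0.996
q [ 0.613  0.343 -0.271  1.758  0.105  1.05  -1.439]
xdir yaw -9.969067557136917
delta tool cm [-11.55 -49.95   0.16]
spin needed 0.030932442863083054
scene tab 165 ((487.3781433105469, 265.2670593261719), (49.59047317504883, 14.589183807373047), 80.23670959472656) [0.48976508 0.26460734 0.08398942] [0.07126765 0.08569847 0.09278824]
rim 710 ((560.3302612304688, 252.9302520751953), (140.5659942626953, 148.24337768554688), 81.07403564453125) 0.043892411894800865
cover 1824 ((515.0089111328125, -246.70777893066406), (146.1800537109375, 140.80197143554688), 80.1519775390625) [ 0.51831999 -0.24561891  0.00953989] [0.00653133 0.01314405]
top tab 123 ((486.3665771484375, 264.01409912109375), (49.503849029541016, 10.746489524841309), 79.589111328125) [0.48541451 0.26256689 0.08843814] [0.07464231 0.09028099 0.09489729]
rim 679 ((556.4129638671875, 252.85716247558594), (140.47767639160156, 152.67930603027344), 80.07207489013672) 0.044631263045413094
cover 1630 ((496.10284423828125, -217.67897033691406), (100.69084930419922, 187.34715270996094), 76.37316131591797) [ 0.50895166 -0.21725708  0.00998379] [0.00653614 0.01401646]
```

View pics/scene5.png

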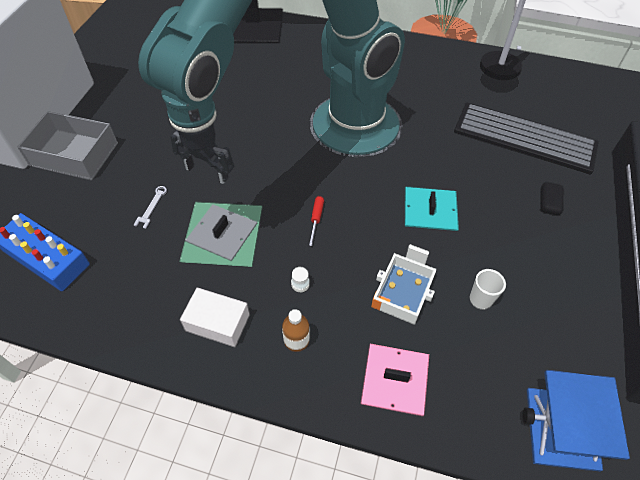

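carry_out(
  translation=[
    [-0.8,-3.3,0],
    [-0.8,-3.3,0],
    [-0.8,-3.3,0],
    [-0.8,-3.3,0],
    [-0.8,-3.3,0],
    [-0.8,-3.4,0],
    [-0.8,-3.4,0],
    [-0.8,-3.4,0],
    [-0.8,-3.4,0],
    [-0.8,-3.4,0],
    [-0.8,-3.4,0],
    [-0.7,-3.4,0],
    [-0.7,-3.4,0],
    [-0.7,-3.3,0],
    [-0.7,-3,0],
    [0,0,0],
  ],
  spin=[-6,-6,-6,-6,-6,-6,-6,-6,-6,-6,-6,-6,-6,-6,-6,0],
  fingers=[8.5,8.5,8.5,8.5,8.5,8.5,8.5,8.5,8.5,8.5,8.5,8.5,8.5,8.5,8.5,8.5],
)

```text
clock: 14.45
tool_pos: [0.2166, 0.0812, 0.3903]
tcp_rot: [0.798, 0.603, -0.0, 0.002]
wrist_force: [0.4, 0.0, 0.1]
opening: 0.997
```

Run:
```python
from st import *
st([.487,.264,.391],80)
```

```text
t 14.45 tcp [0.2166 0.0812 0.3903] x [ 0.273  0.962 -0.003] y [ 0.962 -0.273  0.003] z [ 0.002 -0.003 -1.   ] F [0.4 0.  0.1] op 0.997
q [ 0.062 -0.374 -0.423  2.442 -0.17   1.049 -0.526]
xdir yaw 74.18590235312308
delta tool cm [24.96 21.03 -0.07]
spin needed -5.814097646876917
```

carry_out(
  translation=[
    [1.5,1.3,0],
    [2.5,2.1,0],
    [3,2.5,0],
    [3,2.5,0],
    [3,2.5,0],
    [3,2.5,0],
    [3,2.5,0],
    [3,2.5,0],
    [3,2.6,0],
    [0,0,-3],
    [0,0,-4],
    [0,0,-4],
    [0,0,-4],
    [0,0,-4],
    [0,0,-4],
    [0,0,-4],
    [0,0,0],
  ],
  spin=[0,0,0,0,0,0,0,0,0,0,0,0,0,0,0,0,0],
  fingers=[8.5,8.5,8.5,8.5,8.5,8.5,8.5,8.5,8.5,8.5,8.5,8.5,8.5,8.5,8.5,8.5,8.5],
)

```text
clock: 16.15
tool_pos: [0.4892, 0.2621, 0.6649]
tcp_rot: [0.8, 0.6, 0.003, 0.001]
wrist_force: [0.4, 0.8, -0.4]
opening: 0.998
```

Run:
```python
from st import *
st([.487,.264,.391],80)
```

```text
t 16.15 tcp [0.4892 0.2621 0.6649] x [0.279 0.96  0.003] y [ 0.96  -0.279  0.005] z [ 0.006  0.002 -1.   ] F [ 0.4  0.8 -0.4] op 0.998
q [-0.039  0.211 -0.631  1.353  0.127  1.611 -0.936]
xdir yaw 73.79934254799579
delta tool cm [ 0.03 -0.41 27.39]
spin needed -6.200657452004208
```

carry_out(
  translation=[
    [0,0,-4],
    [0,0,-4],
    [0,0,-4],
    [0,0,-4],
    [0,0,-4],
    [0,0,0],
  ],
  spin=[0,0,0,0,0,0],
  fingers=[8.5,8.5,8.5,8.5,8.5,8.5],
)

```text
clock: 16.75
tool_pos: [0.494, 0.2651, 0.818]
tcp_rot: [0.8, 0.6, -0.006, 0.002]
wrist_force: [0.6, -0.4, -1.5]
opening: 0.996
```

Run:
```python
from st import *
st([.487,.264,.391],80)
```

```text
t 16.75 tcp [0.494  0.2651 0.818 ] x [ 0.28   0.96  -0.012] y [ 0.96  -0.28  -0.005] z [-0.009 -0.01  -1.   ] F [ 0.6 -0.4 -1.5] op 0.996
q [-0.251  0.28  -0.457  0.915  0.136  1.984 -0.923]
xdir yaw 73.71833540968095
delta tool cm [ 0.22 -0.41 42.7 ]
spin needed -6.281664590319053
```

carry_out(
  translation=[
    [0,0,-5],
    [0,0,-5],
    [0,0,-5],
    [0,0,0],
  ],
  spin=[0,0,0,0],
  fingers=[8.5,8.5,8.5,8.5],
)

```text
clock: 17.15
tool_pos: [0.4922, 0.2662, 0.8299]
tcp_rot: [0.801, 0.599, -0.004, 0.004]
wrist_force: [-0.1, 0.3, 0.9]
opening: 0.997
```

Run:
```python
from st import *
st([.487,.264,.391],80)
```

```text
t 17.15 tcp [0.4922 0.2662 0.8299] x [ 0.282  0.959 -0.012] y [ 0.96  -0.282  0.002] z [-0.002 -0.012 -1.   ] F [-0.1  0.3  0.9] op 0.997
q [-0.581  0.262  0.042  0.891 -0.002  1.996 -0.826]
xdir yaw 73.64064886514981
delta tool cm [ 0.17 -0.51 43.9 ]
spin needed -6.359351134850186
```

carry_out(
  translation=[
    [0,0,2],
    [0,0,4],
    [0,0,4],
    [0,0,4],
    [0,0,4],
    [0,0,4],
    [0,0,4],
    [0,0,4],
    [0,0,4],
    [0,0,4],
    [0,0,4],
    [0,0,4],
    [0,0,3],
    [0,0,2],
    [0,0,1],
    [0,0,0],
    [0,0,0],
  ],
  spin=[-3.2,-3.2,0,0,0,0,0,0,0,0,0,0,0,0,0,0,0],
  fingers=[8.5,8.5,8.5,8.5,8.5,8.5,8.5,8.5,8.5,8.5,8.5,8.5,8.5,8.5,8.5,8.5,8.5],
)

```text
clock: 18.85
tool_pos: [0.4907, 0.261, 0.311]
tcp_rot: [0.765, 0.644, -0.004, 0.003]
wrist_force: [0.7, 0.1, 0.3]
opening: 0.996
```

Run:
```python
from st import *
st([.4868,.265,.226],80)
c=dict(np.load("top5.npz")); W=cloud(c); col=c["color"].astype(int); hsv=cv2.cvtColor(c["color"],cv2.COLOR_RGB2HSV)
x,y,z=[W[...,i] for i in range(3)]
# discs: brass
s=(abs(x-.561)<.06)&(abs(y-.253)<.07)&(z<.035)&(hsv[...,0]>12)&(hsv[...,0]<30)&(hsv[...,1]>90)
k,l,st_,ce=cv2.connectedComponentsWithStats(s.astype(np.uint8))
a=np.radians(-10)
for i in range(1,k):
    if st_[i,4]>4:
        p=W[l==i].mean(0); d=p[:2]-[.561,.2527]; print(st_[i,4],p.round(3),"tote mm",(1000*np.array([np.cos(a)*d[0]+np.sin(a)*d[1],-np.sin(a)*d[0]+np.cos(a)*d[1]])).round(0))
for n in("scene5","top5"):
    c=dict(np.load(n+".npz")); W=cloud(c); x,y,z=[W[...,i] for i in range(3)]
    s=(x>.62)&(x<.85)&(y>-.27)&(y<-.03)&(z>.05)&(z<.07); print("carton",s.sum(),rect(W[s]),np.median(z[s]))
    s=(x>.55)&(x<.67)&(abs(y)<.05)&(z>.045)&(z<.065); print("jar",s.sum(),W[s].mean(0))
    s=(x>.68)&(x<.82)&(abs(y-.06)<.06)&(z>.11); print("bottle",s.sum(),W[s].mean(0))
```

```text
t 18.85 tcp [0.4907 0.261  0.311 ] x [ 0.171  0.985 -0.01 ] y [ 0.985 -0.171  0.   ] z [-0.002 -0.01  -1.   ] F [0.7 0.1 0.3] op 0.996
q [-5.47e-01  4.06e-01  1.00e-03  1.87e+00  1.00e-02  8.72e-01 -7.24e-01]
xdir yaw 80.17134807233175
delta tool cm [ 0.42 -0.45  8.5 ]
spin needed 0.1713480723317531
23 [0.608 0.267 0.014] tote mm [44. 22.]
47 [0.601 0.214 0.005] tote mm [ 46. -31.]
22 [0.552 0.221 0.014] tote mm [ -3. -32.]
23 [0.526 0.283 0.012] tote mm [-40.  23.]
24 [0.512 0.233 0.013] tote mm [-45. -28.]
carton 1997 ((764.2843627929688, -159.255859375), (132.24081420898438, 92.07012176513672), 86.92955017089844) 0.05909826526414119
jar 203 [0.61360593 0.00297036 0.05373999]
bottle 154 [0.75903849 0.03754367 0.12685181]
carton 2005 ((764.0122680664062, -159.7279052734375), (129.4835205078125, 90.6436767578125), 87.64347839355469) 0.059548633371386606
jar 239 [0.60971938 0.00121016 0.05455487]
bottle 141 [0.75443105 0.03560678 0.12803539]
```

carry_out(
  translation=[
    [0.2,-0.2,1],
    [0.2,-0.2,2],
    [0,0,2],
    [0,0,1.8],
    [0,0,1],
    [0,0,0.5],
    [0,0,0],
    [0,0,0],
  ],
  spin=[0,0,0,0,0,0,0,0],
  fingers=[8.5,8.5,8.5,8.5,8.5,8.5,8.5,8.5],
)

```text
clock: 19.65
tool_pos: [0.4875, 0.2648, 0.2282]
tcp_rot: [0.765, 0.644, -0.004, 0.004]
wrist_force: [-0.0, -0.1, -0.2]
opening: 0.994
```

Run:
```python
from st import *
st([.4868,.265,.226],80)
for n in("scene",):
    c=manip.capture(n); cv2.imwrite(f"pics/{n}6.png",cv2.resize(c["color"][180:360,300:540,::-1],None,fx=3,fy=3))
```

```text
t 19.65 tcp [0.4875 0.2648 0.2282] x [ 0.171  0.985 -0.011] y [ 0.985 -0.171  0.001] z [-0.001 -0.011 -1.   ] F [-0.  -0.1 -0.2] op 0.994
q [-5.560e-01  5.280e-01  1.000e-03  1.916e+00  1.300e-02  7.040e-01
 -7.370e-01]
xdir yaw 80.15582221669595
delta tool cm [ 0.01 -0.07  0.22]
spin needed 0.15582221669595242
```

View pics/scene6.png

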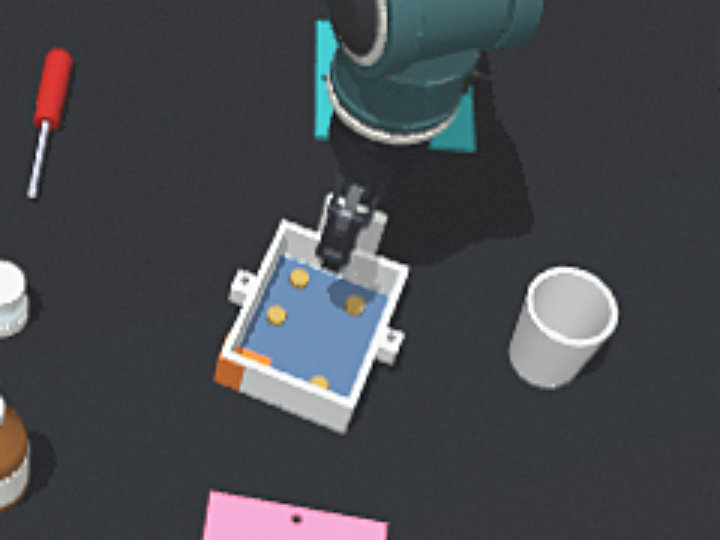

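carry_out(
  translation=[
    [0,-0.1,0.2],
    [0,0,0],
    [0,0,0],
    [0,0,0],
    [0,0,0],
    [0,0,0],
    [0,0,0],
    [0,0,0],
    [0,0,0],
    [0,0,0],
    [0,0,0],
    [0,0,-0.3],
    [0,0,-0.7],
    [0,0,-1],
    [0,0,-1],
    [0,0,-1],
    [0,0,0],
  ],
  spin=[0,0,0,0,0,0,0,0,0,0,0,0,0,0,0,0,0],
  fingers=[8.5,0,0,0,0,0,0,0,0,0,0,0,0,0,0,0,0],
)

```text
clock: 21.4
tool_pos: [0.4867, 0.2654, 0.2673]
tcp_rot: [0.765, 0.644, -0.003, 0.004]
wrist_force: [-0.8, -0.2, -2.3]
opening: 0.108
```

Run:
```python
from st import *
st([.40,-.22,.40],0)
for n in("scene",):
    c=manip.capture(n); cv2.imwrite(f"pics/{n}7.png",cv2.resize(c["color"][180:360,300:540,::-1],None,fx=3,fy=3))
```

```text
t 21.4 tcp [0.4867 0.2654 0.2673] x [ 0.171  0.985 -0.01 ] y [ 0.985 -0.171  0.002] z [ 0.001 -0.01  -1.   ] F [-0.8 -0.2 -2.3] op 0.108
q [-0.558  0.466  0.002  1.901  0.012  0.78  -0.737]
xdir yaw 80.15541701727203
delta tool cm [-49.44  -0.21 -12.79]
spin needed 80.15541701727203
```

View pics/scene7.png

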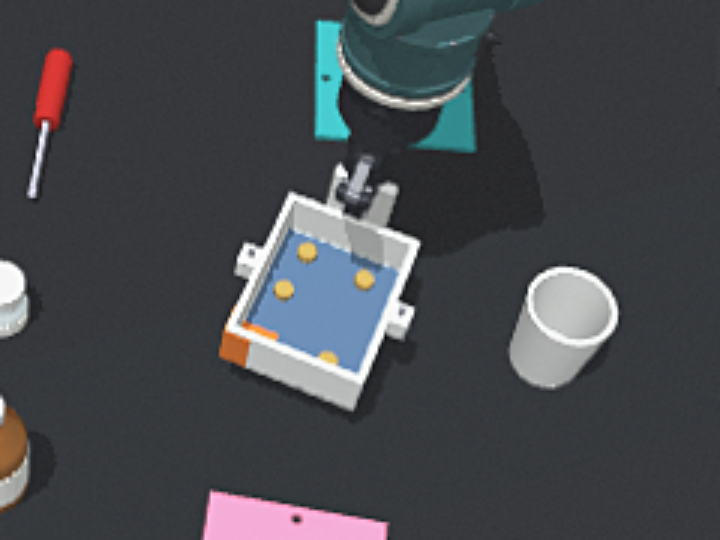

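carry_out(
  translation=[
    [0,0,-1],
    [0,0,-2],
    [0,0,-3],
    [0,0,-3],
    [0,0,-2],
    [0,0,-1],
    [0,0,0],
    [3,-4,0],
    [3,-4,0],
    [3,-4,0],
    [3,-4,0],
    [2.5,-3.4,0],
    [2.1,-2.8,0],
    [1.6,-2.2,0],
    [1.2,-1.6,0],
    [0.7,-0.9,0],
    [0.3,-0.4,0],
    [0,0,0],
  ],
  spin=[0,0,0,0,0,0,0,0,0,0,0,0,0,0,0,0,0,0],
  fingers=[0,0,0,0,0,0,0,0,0,0,0,0,0,0,0,0,0,0],
)

```text
clock: 23.25
tool_pos: [0.2526, 0.5141, 0.3825]
tcp_rot: [0.765, 0.644, -0.005, 0.004]
wrist_force: [-0.1, -0.6, -3.4]
opening: 0.112
```

Run:
```python
from st import *
st([.487,.265,.387],80)
for n in("scene","top"):
    c=manip.capture(n); cv2.imwrite(f"pics/{n}8.png",c["color"][:,:,::-1])
```

```text
t 23.25 tcp [0.2526 0.5141 0.3825] x [ 0.171  0.985 -0.012] y [ 0.985 -0.171  0.   ] z [-0.002 -0.012 -1.   ] F [-0.1 -0.6 -3.4] op 0.112
q [-1.039  0.355 -0.162  1.762  0.068  1.042 -1.397]
xdir yaw 80.15646066574668
delta tool cm [-20.54  27.36  -0.2 ]
spin needed 0.15646066574667827
```

View pics/scene8.png

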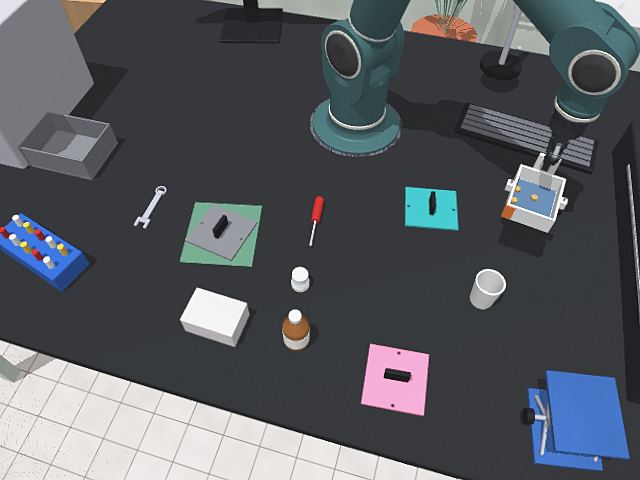

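View pics/top8.png

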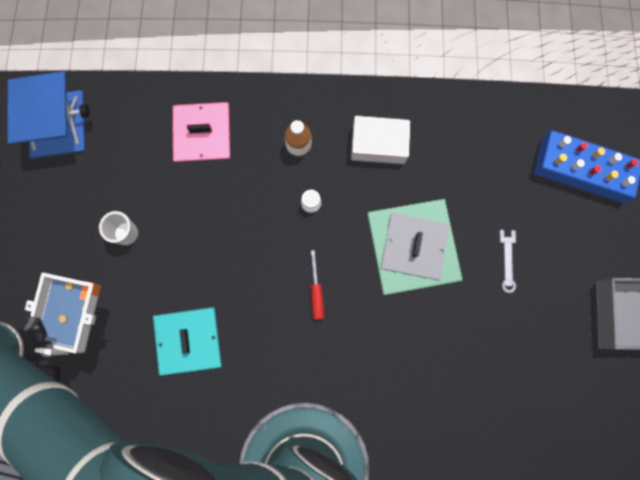

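carry_out(
  translation=[
    [-0.6,0.8,0],
    [-1.2,1.6,0],
    [-1.8,2.4,0],
    [-2.4,3.2,0],
    [-3,4,0],
    [-2.4,3.2,0],
    [-1.8,2.4,0],
    [-1.2,1.6,0],
    [-0.6,0.8,0],
    [0,0,0],
    [3,-4,0],
    [3,-4,0],
    [3,-4,0],
    [3,-4,0],
    [2.5,-3.3,0],
    [1.9,-2.6,0],
    [1.4,-1.9,0],
    [0.9,-1.2,0],
    [0.4,-0.5,0],
    [0,0,0],
  ],
  spin=[0,0,0,0,0,0,0,0,0,0,0,0,0,0,0,0,0,0,0,0],
  fingers=[0,0,0,0,0,0,0,0,0,0,0,0,0,0,0,0,0,0,0,0],
)

```text
clock: 25.35
tool_pos: [0.2049, 0.5641, 0.3825]
tcp_rot: [0.765, 0.644, -0.004, 0.004]
wrist_force: [0.3, 0.8, -3.1]
opening: 0.11
```

Run:
```python
from st import *
st([.6735,-.085,.387],0)
im=[]
for n in("scene","top"):
    c=manip.capture(n); im.append(c["color"][:,:,::-1])
a=cv2.resize(im[0][120:260,470:610],(400,400)); b=cv2.resize(im[1][250:390,0:140],(400,400))
cv2.imwrite("pics/p9.png",np.hstack([a,b]))
```

```text
t 25.35 tcp [0.2049 0.5641 0.3825] x [ 0.17   0.985 -0.012] y [ 0.985 -0.17   0.   ] z [-0.002 -0.011 -1.   ] F [ 0.3  0.8 -3.1] op 0.11
q [-1.13   0.404 -0.186  1.692  0.085  1.065 -1.515]
xdir yaw 80.19767652090029
delta tool cm [-55.99  57.23   0.21]
spin needed 80.19767652090029
```

View pics/p9.png

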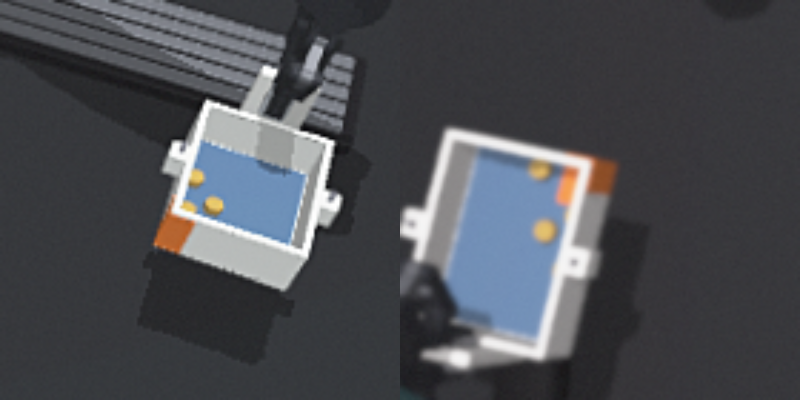

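carry_out(
  translation=[
    [-0.6,0.8,0],
    [-1.2,1.6,0],
    [-1.8,2.4,0],
    [-2.4,3.2,0],
    [-3,4,0],
    [-3,4,0],
    [-2.4,3.2,0],
    [-1.8,2.4,0],
    [-1.2,1.6,0],
    [-0.6,0.8,0],
    [0,0,0],
    [2,-4.5,0],
    [2,-4.5,0],
    [2,-4.5,0],
    [2,-4.5,0],
    [1.7,-3.6,0],
    [1.3,-2.7,0],
    [0.9,-1.8,0],
    [0.4,-0.9,0],
    [0,0,0],
  ],
  spin=[0,0,0,0,0,0,0,0,0,0,0,0,0,0,0,0,0,0,0,0],
  fingers=[0,0,0,0,0,0,0,0,0,0,0,0,0,0,0,0,0,0,0,0],
)

```text
clock: 27.45
tool_pos: [0.1645, 0.5135, 0.3832]
tcp_rot: [0.764, 0.645, -0.004, 0.004]
wrist_force: [1.3, 0.7, -2.1]
opening: 0.112
```

Run:
```python
from st import *
st([.6735,-.085,.387],0)
im=[]
for n in("scene","top"):
    c=manip.capture(n); im.append(c["color"][:,:,::-1])
a=cv2.resize(im[0][120:260,470:610],(400,400)); b=cv2.resize(im[1][250:390,0:140],(400,400))
cv2.imwrite("pics/p10.png",np.hstack([a,b]))
```

```text
t 27.45 tcp [0.1645 0.5135 0.3832] x [ 0.168  0.986 -0.011] y [ 0.986 -0.168 -0.   ] z [-0.002 -0.011 -1.   ] F [ 1.3  0.7 -2.1] op 0.112
q [-1.128  0.299 -0.228  1.841  0.079  1.021 -1.557]
xdir yaw 80.30227189739865
delta tool cm [-50.42  60.26   0.19]
spin needed 80.30227189739865
```

View pics/p10.png

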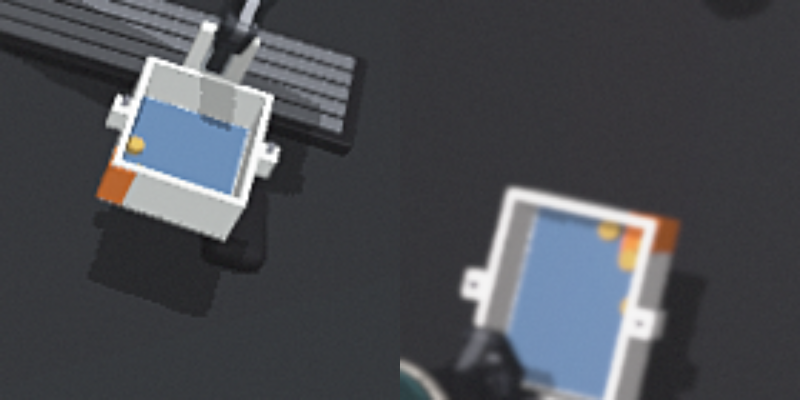

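carry_out(
  translation=[
    [-0.7,0.8,-0.2],
    [-1.3,1.5,-0.4],
    [-2,2.3,-0.4],
    [-2.6,3,-0.4],
    [-3.2,3.8,-0.4],
    [-3.2,3.8,-0.4],
    [-3.2,3.8,-0.4],
    [-3.2,3.8,-0.4],
    [-3.2,3.8,-0.4],
    [-3.2,3.8,0],
    [-3.2,3.8,0],
    [-3.2,3.8,0],
    [-2.8,4,0],
    [-2,4.4,0],
    [-1.2,4.7,0],
    [-0.5,4.9,0],
    [0,5,0],
    [0,0,0],
    [0,0,0],
    [0,0,0],
  ],
  spin=[0,0,0,0,0,0,0,0,0,0,0,0,0,0,0,0,0,0,0,0],
  fingers=[0,0,0,0,0,0,0,0,0,0,0,0,0,0,0,0,0,0,0,0],
)

```text
clock: 29.55
tool_pos: [0.7, 0.0268, 0.4222]
tcp_rot: [0.765, 0.643, -0.004, 0.004]
wrist_force: [0.0, 0.7, -3.4]
opening: 0.108
```

Run:
```python
from st import *
st([.6735,-.085,.416],0)
im=[]
for n in("scene","top"):
    c=manip.capture(n); im.append(c["color"][:,:,::-1])
cv2.imwrite("pics/p11s.png",im[0]);cv2.imwrite("pics/p11t.png",im[1])
b=cv2.resize(im[1][70:270,220:420],(500,500)); a=cv2.resize(im[0][200:400,200:400],(500,500))
cv2.imwrite("pics/p11.png",cv2.resize(np.hstack([a,b]),(800,400)))
```

```text
t 29.55 tcp [0.7    0.0268 0.4222] x [ 0.172  0.985 -0.011] y [ 0.985 -0.172  0.   ] z [-0.002 -0.011 -1.   ] F [ 0.   0.7 -3.4] op 0.108
q [-0.234  0.55   0.228  1.387 -0.114  1.221 -0.172]
xdir yaw 80.10275565888224
delta tool cm [-11.46  -0.69   0.75]
spin needed 80.10275565888224
```

View pics/p11.png

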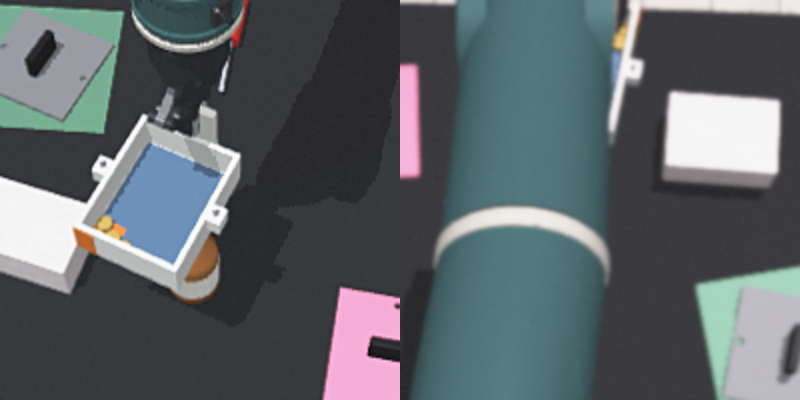

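carry_out(
  translation=[
    [-1,0,0],
    [-2,-0.2,0],
    [-2.8,-0.2,0],
    [-2.8,-0.2,0],
    [-1.9,0,0],
    [-1,0,0],
    [0,0,0],
    [0,0,0],
    [0,0,0],
    [0,0,0],
    [0,0,0],
    [0,0,0],
    [0,0,0],
    [0,0,0],
    [0,0,0],
    [0,0,0],
    [0,0,0],
    [0,0,0],
    [0,0,0],
    [0,0,0],
  ],
  spin=[0,0,0,0,0,0,2,4,6,8,8,8,8,8,8,8,7,5,3,0],
  fingers=[0,0,0,0,0,0,0,0,0,0,0,0,0,0,0,0,0,0,0,0],
)

```text
clock: 31.65
tool_pos: [0.6754, -0.0839, 0.4231]
tcp_rot: [1.0, -0.025, -0.001, 0.006]
wrist_force: [0.2, -0.6, -3.2]
opening: 0.112
```

Run:
```python
from st import *
st([.677,-.085,.286],-2.7)
im=[]
for n in("scene","top"):
    c=manip.capture(n); im.append(c["color"][:,:,::-1]); np.savez(f"{n}12.npz",**c)
b=im[1][70:330,220:480]; a=im[0][160:420,120:380]
cv2.imwrite("pics/p12.png",cv2.resize(np.hstack([a,b]),(800,400)))
for n in("scene12","top12"):
    c=dict(np.load(n+".npz")); W=cloud(c); x,y,z=[W[...,i] for i in range(3)]
    s=(x>.55)&(x<.76)&(y>-.27)&(y<-.06)&(z>.215)&(z<.25)&(c["color"].min(-1)>150); print("rim",s.sum(),rect(W[s]),np.median(z[s]))
```

```text
t 31.65 tcp [ 0.6754 -0.0839  0.4231] x [ 0.999 -0.05  -0.001] y [-0.05  -0.999  0.011] z [-0.001 -0.011 -1.   ] F [ 0.2 -0.6 -3.2] op 0.112
q [-0.297  0.556  0.561  1.454 -0.292  1.216 -1.323]
xdir yaw -2.843798927065555
delta tool cm [ 0.18 -0.05 13.71]
spin needed -0.14379892706555486
rim 958 ((684.257080078125, -158.812255859375), (160.88327026367188, 123.13973999023438), 82.86475372314453) 0.23802841061282748
rim 654 ((665.1824951171875, -189.25115966796875), (102.47415924072266, 137.95050048828125), 72.7051010131836) 0.2418356716425092
```

View pics/p12.png

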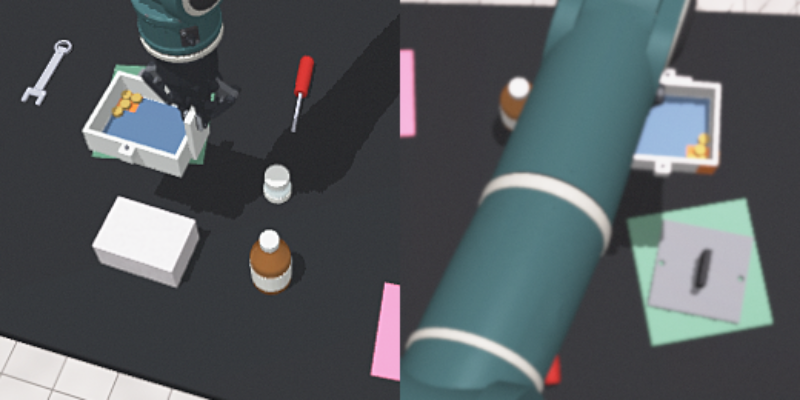

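carry_out(
  translation=[
    [0.2,0,1],
    [0,0,2],
    [0,0,2.5],
    [0,0,2.5],
    [0,0,2],
    [0,0,1.3],
    [0,0,1],
    [0,0,0.5],
    [0,0,0],
    [0,0,0],
  ],
  spin=[0,0,0,0,0,0,0,0,0,0],
  fingers=[0,0,0,0,0,0,0,0,0,0],
)

```text
clock: 32.75
tool_pos: [0.6773, -0.0861, 0.2959]
tcp_rot: [1.0, -0.025, -0.0, 0.006]
wrist_force: [-0.9, 0.6, -2.7]
opening: 0.105
```

Run:
```python
from st import *
o,M=st([.677,-.085,.286],-2.7); print(o["torque"])
im=[]
for n in("scene","top"):
    c=manip.capture(n); im.append(c["color"][:,:,::-1])
b=im[1][70:330,220:480]; a=im[0][160:420,120:380]
cv2.imwrite("pics/p13.png",cv2.resize(np.hstack([a,b]),(800,400)))
```

```text
t 32.75 tcp [ 0.6773 -0.0861  0.2959] x [ 0.999 -0.05   0.   ] y [-0.05  -0.999  0.011] z [-0.001 -0.011 -1.   ] F [-0.9  0.6 -2.7] op 0.105
q [-0.263  0.681  0.509  1.558 -0.36   0.997 -1.273]
xdir yaw -2.8381220957591387
delta tool cm [-0.03 -0.12  0.99]
spin needed -0.13812209575913847
[ 0.25319743 -0.03981713  0.05447373]
```

View pics/p13.png

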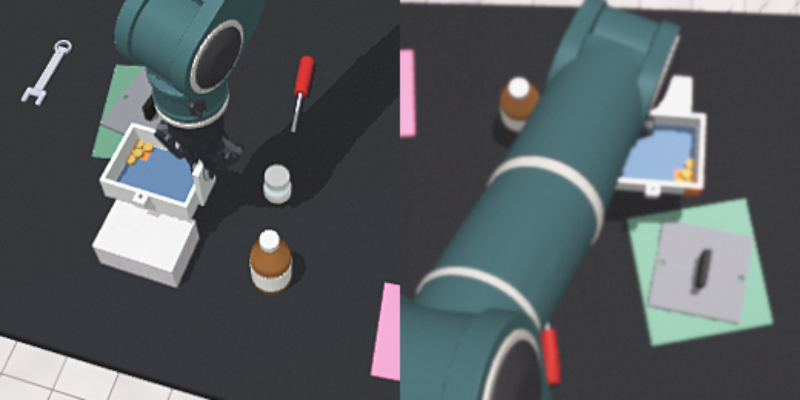

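carry_out(
  translation=[
    [0,0,0.5],
    [0,0,0.4],
    [0,0,0.2],
    [-0.2,0,0.2],
    [0,0,0],
  ],
  spin=[0,0,0,0,0],
  fingers=[0,0,0,0,0],
)

```text
clock: 33.35
tool_pos: [0.6753, -0.086, 0.2838]
tcp_rot: [1.0, -0.025, 0.0, 0.005]
wrist_force: [-8.2, 3.5, 18.3]
opening: 0.107
```

carry_out(
  translation=[
    [-0.3,0,0.1],
    [-0.3,0,0.1],
    [0,0,0],
  ],
  spin=[0,0,0],
  fingers=[0,0,0],
)

```text
clock: 33.65
tool_pos: [0.6695, -0.0858, 0.2813]
tcp_rot: [1.0, -0.025, 0.001, 0.006]
wrist_force: [0.7, 0.6, 7.1]
opening: 0.107
```

```bash
cat > look.py <<'E'
from st import *
import sys
k=sys.argv[1]
o,M=st([.677,-.085,.286],-2.7); print(o["torque"])
im=[]
for n in("scene","top"):
    c=manip.capture(n); im.append(c["color"][:,:,::-1]); np.savez(f"{n}_{k}.npz",**c)
    W=cloud(c); x,y,z=[W[...,i] for i in range(3)]; col=c["color"].astype(int)
    tc=o["tool_pos"]
    s=(abs(x-tc[0])<.06)&(y<tc[1]-.02)&(y>tc[1]-.15)&(z>.02)&(z<.15)&(col[...,2]>col[...,0]+30)
    if s.sum()>30:
        A=np.c_[W[s][:,:2],np.ones(s.sum())]; r=np.linalg.lstsq(A,z[s],rcond=None)[0]; print(n,"floor",s.sum(),"slopes deg x,y",np.degrees(np.arctan(r[:2])).round(1))
b=im[1][70:330,220:480]; a=im[0][160:420,120:380]
cv2.imwrite(f"pics/{k}.png",cv2.resize(np.hstack([a,b]),(800,400)))
E
python3 look.py p14
```

```text
t 33.65 tcp [ 0.6695 -0.0858  0.2813] x [ 0.999 -0.049  0.002] y [-0.049 -0.999  0.011] z [ 0.001 -0.011 -1.   ] F [0.7 0.6 7.1] op 0.107
q [-0.262  0.685  0.503  1.589 -0.367  0.961 -1.264]
xdir yaw -2.8339745316813527
delta tool cm [ 0.74 -0.11 -0.47]
spin needed -0.13397453168135254
[ 0.21564598 -0.96215551  0.07915243]
scene floor 982 slopes deg x,y [ 4.6 -0.2]
top floor 1197 slopes deg x,y [ 4.1 -0.6]
```

View pics/p14.png

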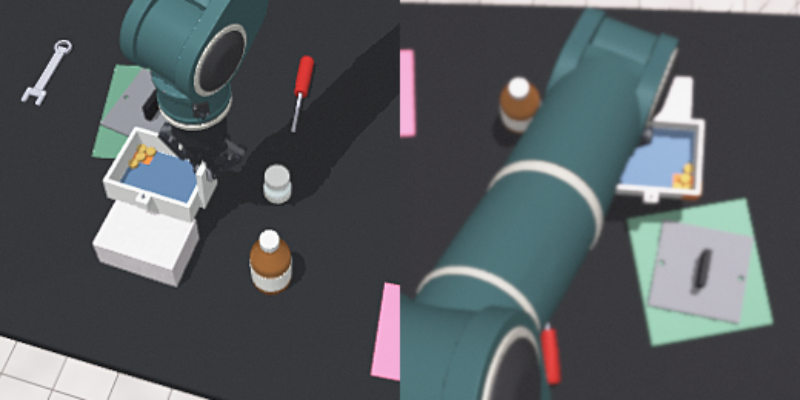

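carry_out(
  translation=[
    [-0.25,0,0.2],
    [-0.25,0,0.2],
    [-0.25,0,0.25],
    [-0.25,0,0.3],
    [0,0,0],
  ],
  spin=[0,0,0,0,0],
  fingers=[0,0,0,0,0],
)

```text
clock: 34.25
tool_pos: [0.6595, -0.0854, 0.2713]
tcp_rot: [1.0, -0.025, 0.001, 0.006]
wrist_force: [0.9, 1.0, 5.2]
opening: 0.11
```

```bash
python3 look.py p15
```

```text
t 34.25 tcp [ 0.6595 -0.0854  0.2713] x [ 0.999 -0.049  0.001] y [-0.049 -0.999  0.011] z [ 0.001 -0.011 -1.   ] F [0.9 1.  5.2] op 0.11
q [-0.265  0.681  0.499  1.623 -0.37   0.932 -1.257]
xdir yaw -2.828520727897562
delta tool cm [ 1.75 -0.11 -1.47]
spin needed -0.12852072789756175
[ 0.28191023 -0.83721442  0.04461153]
scene floor 752 slopes deg x,y [14.  -1.3]
top floor 1206 slopes deg x,y [13.6 -0.9]
```

View pics/p15.png

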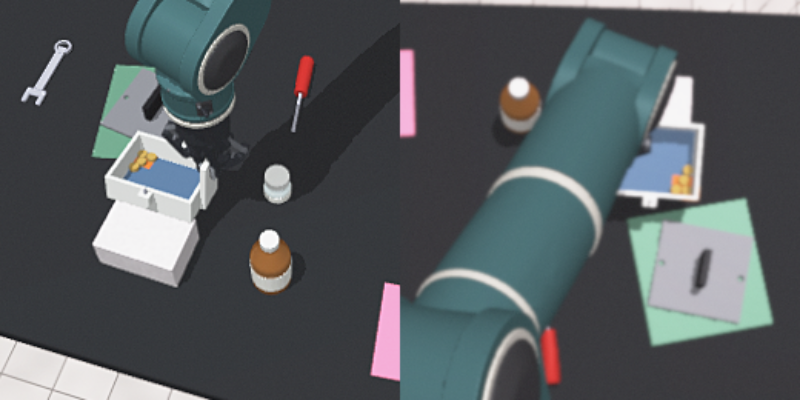

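Works well: the floor is now tilted about 14°, discs in the orange corner. Continue the arc to about 27°.

carry_out(
  translation=[
    [-0.2,0,0.25],
    [-0.2,0,0.28],
    [-0.2,0,0.3],
    [-0.2,0,0.3],
    [-0.2,0,0.3],
    [-0.1,0,0.2],
    [0,0,0],
  ],
  spin=[0,0,0,0,0,0,0],
  fingers=[0,0,0,0,0,0,0],
)

```text
clock: 35.05
tool_pos: [0.6482, -0.0851, 0.2548]
tcp_rot: [1.0, -0.025, -0.0, 0.006]
wrist_force: [-1.2, 1.1, 6.1]
opening: 0.109
```

```bash
python3 look.py p16
```

```text
t 35.05 tcp [ 0.6482 -0.0851  0.2548] x [ 0.999 -0.05   0.   ] y [-0.05  -0.999  0.011] z [-0.    -0.011 -1.   ] F [-1.2  1.1  6.1] op 0.109
q [-0.264  0.684  0.491  1.661 -0.378  0.892 -1.247]
xdir yaw -2.838897624209908
delta tool cm [ 2.87 -0.12 -3.12]
spin needed -0.1388976242099078
[ 0.26061662 -0.33181856  0.04613117]
scene floor 347 slopes deg x,y [27.  -1.8]
top floor 916 slopes deg x,y [26.7 -1.3]
```

View pics/p16.png

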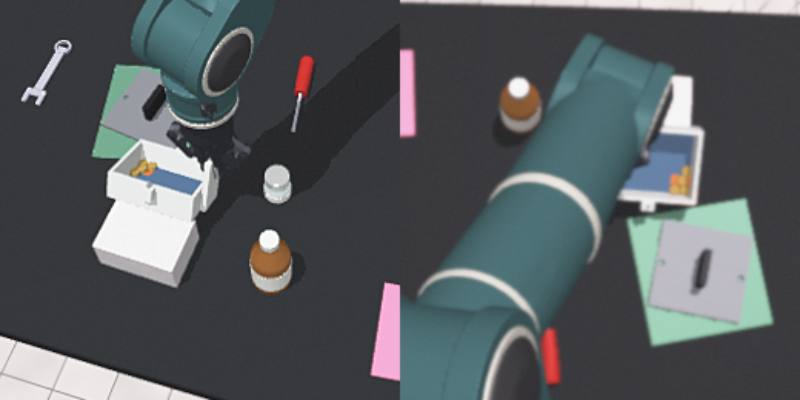

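carry_out(
  translation=[
    [-0.1,0,-0.4],
    [0,0,-0.8],
    [0,0,-1.2],
    [0,0,-1.6],
    [0,0,-1.6],
    [0,0,-1.6],
    [0,0,-1.6],
    [0,0,-1.2],
    [0,0,-0.8],
    [0,0,-0.4],
    [0,0,0],
    [0,0,0],
    [0,0,0],
    [0,0,0],
  ],
  spin=[0,0,0,0,0,0,0,0,0,0,0,0,0,0],
  fingers=[0,0,0,0,0,0,0,0,0,0,0,0,0,0],
)

```text
clock: 36.55
tool_pos: [0.6471, -0.0837, 0.3659]
tcp_rot: [1.0, -0.025, -0.001, 0.006]
wrist_force: [0.8, -1.0, -2.7]
opening: 0.11
```

```bash
sed -i 's/(z>.02)&(z<.15)/(z>.05)\&(z<.26)/' look.py; python3 look.py p17
python3 - <<'E'
from h import *
ims=[]
for n,r in(("scene",(150,250,180,280)),("top",(100,240,340,480))):
    c=dict(np.load(f"{n}_p17.npz")); ims.append(cv2.resize(c["color"][r[0]:r[1],r[2]:r[3],::-1],(400,400),interpolation=cv2.INTER_CUBIC))
    W=cloud(c); x,y,z=[W[...,i] for i in range(3)]
    s=(x>.62)&(x<.85)&(y>-.27)&(y<-.03)&(z>.05)&(z<.07)
    print(n,"carton",s.sum(),rect(W[s]) if s.sum()>10 else None)
    h=cv2.cvtColor(c["color"],cv2.COLOR_RGB2HSV)
    s=(abs(x-.64)<.1)&(y>-.27)&(y<-.08)&(z>.08)&(z<.26)&(h[...,0]>14)&(h[...,0]<28)&(h[...,1]>100)
    print("disc px",s.sum(),W[s].min(0).round(3),W[s].max(0).round(3))
cv2.imwrite("pics/p17b.png",np.hstack(ims))
E
```

```text
t 36.55 tcp [ 0.6471 -0.0837  0.3659] x [ 0.999 -0.05  -0.002] y [-0.05  -0.999  0.011] z [-0.002 -0.011 -1.   ] F [ 0.8 -1.  -2.7] op 0.11
q [-0.307  0.556  0.551  1.592 -0.305  1.083 -1.3  ]
xdir yaw -2.8449140250576312
delta tool cm [ 3.   -0.11  7.98]
spin needed -0.14491402505763107
[0.1981543  0.11830857 0.04098494]
scene floor 326 slopes deg x,y [26.8 -1.6]
top floor 1095 slopes deg x,y [26.  -2.1]
scene carton 1998 ((764.6349487304688, -159.25225830078125), (132.47792053222656, 92.43070983886719), 87.85453796386719)
disc px 110 [ 0.626 -0.226  0.136] [ 0.665 -0.194  0.161]
top carton 136 ((786.3473510742188, -213.50462341308594), (25.956045150756836, 41.04847717285156), 78.61090850830078)
disc px 152 [ 0.626 -0.225  0.129] [ 0.662 -0.196  0.165]
```

View pics/p17.png

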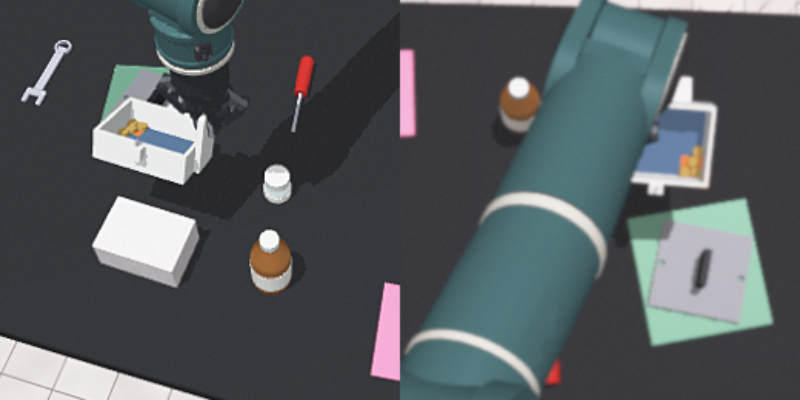

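View pics/p17b.png

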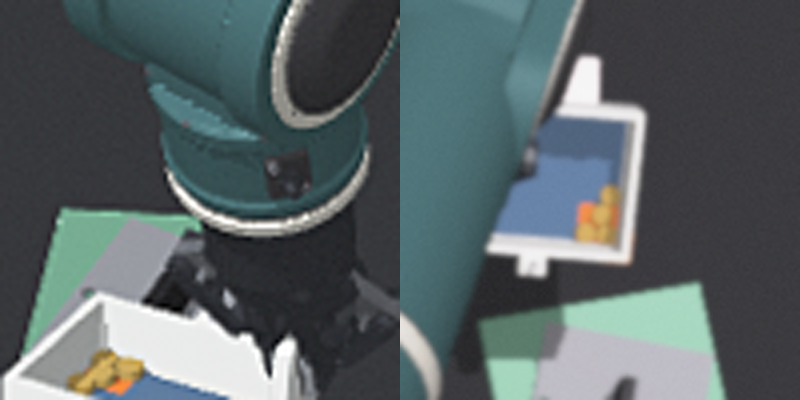

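carry_out(
  translation=[
    [0,0,0],
    [0,0,0],
    [0,0,0],
    [0,0,0],
    [0,0,0],
  ],
  spin=[0,0,0,0,0],
  fingers=[0,0,0,0,0],
)

```text
clock: 37.15
tool_pos: [0.6472, -0.0837, 0.3664]
tcp_rot: [1.0, -0.025, -0.001, 0.006]
wrist_force: [-0.3, -0.4, -2.6]
opening: 0.108
```

```bash
python3 look.py p18
python3 - <<'E'
from bench import manip
print(manip.close_job())
E
```

```text
t 37.15 tcp [ 0.6472 -0.0837  0.3664] x [ 0.999 -0.05  -0.001] y [-0.05  -0.999  0.011] z [-0.002 -0.011 -1.   ] F [-0.3 -0.4 -2.6] op 0.108
q [-0.308  0.555  0.551  1.591 -0.305  1.084 -1.3  ]
xdir yaw -2.8431505915834414
delta tool cm [ 2.99 -0.11  8.04]
spin needed -0.14315059158344123
[0.24309445 0.0964036  0.01662606]
scene floor 321 slopes deg x,y [27.3 -1.8]
top floor 1093 slopes deg x,y [26. -2.]
the job is handed in; nothing more can be done
None
```

I handed the job in at about 37 s, with the cover flat on the mat and the tote held tilted in the gripper, all four discs in its orange corner. The hand-in gives no verdict, so this rests on my own last checks.

**How it was done**
- **Cover:** I lifted it straight off the pins, set it level on the mat and let go. Its centre measured a few millimetres from the mat's.
- **Gathering the discs:** the arm's moves could not tilt the tool, so I did not tip the tote along its diagonal as the task describes. I held it level by the tab, slid the discs into the orange corner with a few fast starts and one hard stop, and eased the other moves.
- **Tilting:** I rested the tote's +y bottom edge on the carton and moved the arm along an arc, so the tab turned in the fingers. I then lifted it about 11 cm clear.

**Last checks**
- **Tilt:** 26–27° in both cameras, steady over the last second or so, almost all towards the -y wall. The slope towards the +x wall is only about 2°.
- **Discs:** the pictures show all four at the corner; I estimate the farthest at about 40 mm from it. They lie at least 0.12 m above the bench.
- **Tote:** the wrist force fits a freely hanging tote, so it is touching nothing else.
- **Other things:** the carton, the only one I touched, measured within 1 mm of its starting place. The others looked unmoved in the pictures, but I did not measure them again at the end.

**What went wrong**
- On the way to the tote I combined a turn with a shift, and the arm swung close to its base. It touched nothing.
- A trial push to the top of the arm's reach, to see if it would tilt the tool, left the tool about 0.6° off vertical.

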